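Lock the tuning of a cavity filter with its jam nut

TASK

Turn the brass pointer head on top of the tall round cavity filter until its nose points along the index rib on the cavity's top. Then run the big hex jam nut under it clockwise down onto the brass bushing and snug it up by feel until its spring washer is pressed flat, but not so hard that it drags the pointer off the rib. Let go of everything and leave the other things on the bench where they are.

Things in the scene. Friction and masses are not known exactly. Their poses are not given: they have to be found in the camera images.
- tuner (a joint): angle (rad) of the brass pointer head about the vertical: 0 with its nose along the index rib, positive counter-clockwise seen from above (it starts 0.45 to 1.2 rad counter-clockwise of the rib). It turns stiffly, at about 0.35 N m, and stays where it is left; it can turn 1.7 rad either way. The jam nut rides round with it
- head (a point): middle of the pointer head, the flatted top of the brass tuning rod: 12 mm thick between two upright flats, 24 mm high, 12 mm long behind the axis and 15 mm ahead to its pointed nose. The point lies on the axis half-way up; x axis along the nose, y square to the flats. Right below the head the rod is a round thread 24 mm across, of which 8 to 10 mm shows above the nut
- locknut: steel hex jam nut, 36 mm across flats, 12 mm high, on a captive spring washer 2 mm thick; clockwise lowers it 2 mm a turn. Origin on the axis at the washer's underside, x axis square to two flats (every 60 degrees). Starts 0.1 to 0.33 turn above the bushing, runs at 0.04 N m; from touch it takes 0.15 to 0.3 turn to press the washer flat, then stops hard: 0.12 to 0.3 N m is snug, over 0.35 drags the head round
- bushing: fixed brass bushing that the rod screws through, 31 mm in diameter and 36 mm high, with a flange 48 mm across and 7 mm high at its foot, screwed to the cavity's top plate. Origin at the centre of its foot, on the rod's axis; its top face, 36 mm above, is the seat of the jam nut
- mark (a point): middle of the index rib, a thin dark bar 32 mm long lying on the cavity's top plate, pointing straight away from the rod's axis; x axis along the rib, away from the rod. The point is 40 mm from the axis and 69 mm below the middle of the head
- cavity: the cavity filter: upright aluminium can 128 mm in diameter over its top plate, which is 170 mm above the bench; foot 140 mm in diameter, bolted to the bench. Origin at the centre of its foot, x axis along the index rib. Two coaxial sockets 16 mm in diameter stand 20 mm above the top plate, 43 mm to either side of the axis along y
- helical: bystander: diecast filter box 64 x 114 x 54 mm with four small brass trimmer screws on its lid, 65 mm high in all; origin at the centre of its underside
- fist_mic: bystander: black hand microphone lying on its back, 92 x 60 x 30 mm
- swr_meter: bystander: grey meter box 85 x 120 x 68 mm
- adaptor: bystander: steel coaxial adaptor standing on end, 19 mm in diameter, 38 mm high
- cup: bystander: paper cup, 80 mm across, 95 mm high
- screwdriver: bystander: screwdriver with orange handle, 190 mm long, lying
- spanner: bystander: open-ended spanner, 200 mm long, lying

How it is judged:
By the outcome, as a careful person would: the job done as asked, in the order asked, and still so for the second after the job is handed in, with the robot touching nothing.
It also fails if it takes over 72 s, if anything falls off the work surface, if the arm or the gripper's body presses on something with over 40 N, if the wrist force passes 120 N, or if a joint passes its speed limit or range.

ROBOT

A 7-joint arm with a two-finger parallel gripper is mounted at the origin on the work surface. World frame = base frame: x ahead of the robot, y to its left, z up, the work surface at z = 0. Lengths are in m, angles in rad, forces in N, time in s.
With the tool pointing down it reaches from about 0.425 to 1.025 m from the base axis. Payload 9.4 kg.
Tool frame: the origin (TCP) lies between the finger pads; the fingertips stand 19 mm ahead of it and the grasp point (between the pads) is the TCP; z points along the fingers, y is the direction in which the jaws open and shut (so a half turn about z gives the same grasp; the last joint's range is limited). The gripper opens to 85 mm and grips with 20 to 120 N. Pads are 22 mm wide; open, the fingers measure 114 mm over their backs; the gripper's body (76 mm by 85 mm) begins 54 mm behind the grasp point. The pads swing forward as they close: fully open they stand 13 mm farther back than shut.
Start: joints at [1.222, 0.599, -0.003, 1.599, 0.002, 0.943, -0.08], TCP at [0.195, -0.698, 0.25] pointing down, gripper open.
Joint ranges: [-2.57, 2.57], [-0.35, 1.97], [-1.29, 1.29], [0.11, 2.56], [-1.05, 4.19], [0.11, 1.86], [-2.63, 2.63]. Speed limits (rad/s): [2.22, 2.22, 3.01, 3.01, 3.14, 3.14, 3.14].

INTERFACE

Orientations are given as [roll, pitch, yaw] about the fixed x, y, z axes, in that order (R = Rz(yaw) Ry(pitch) Rx(roll)).
In Python, from station import bot gives the robot as it stands.
- The arm moves only by the tool apply_moves, never from a script. Its argument "motion" is one flat list of numbers, 7 for each row, row after row: the shift along the tool's x, y, z in m, then the turn, a rotation vector about the tool's x, y, z in rad, then the closure in counts, from 0 (fully open) to 255 (shut). A call has exactly 10 rows; each row shifts and turns the commanded pose from where the row before left it, along the tool's axes as they then stand; what a row does not reach is not made up. A row lasts 1/8 s, in which the tool goes at most 62.5 mm and 10.7 degrees, less where a joint would pass 70% of its speed; a pose out of reach is approached as far as the arm can. A call with a gripper value outside its range is refused whole. The fingers move at their own pace and stop on an object; "newtons" is the grip in N (left out, the last holds). Time passes only in rows, so rows that do not move let the fingers close, or fill a call up. It gives the time, the measured TCP pose, the force and the opening at its end, in the units of the state.
- bot.observe(): the state, without advancing time (a new reading comes with each control period).
- bot.read_camera(name): name is "scene" or "top" or "wrist"; returns a dict with "image" (400x640x3 uint8, red, green, blue), "range_z" (400x640 float32, m along the optical axis (not along the pixel's ray), 0 where there is no reading), "vertical_fov" (degrees; the focal length in pixels is half the picture's height over the tangent of half this angle, whatever the lens; pixels are square), "cx", "cy" (the principal point, pixels), "dist_coeffs" ([k1, k2, p1, p2, k3] as OpenCV has them; the pictures are not rectified), "pose" (4x4, takes a point from camera to world coordinates); the wrist camera has in their place "hand_eye" (4x4, takes a point from camera to tool coordinates, whose origin is the TCP and whose axes are the flange's). Camera axes: x right, y up, looking along -z (the intrinsics and any distortion apply to the point x, -y, -z); pixel columns grow to the right and rows downward; lengths in m; the calibration is good to about 2 mm. A picture is of the moment at which its call begins: read the wrist's pose just before it.
- bot.sign_off(): hands the job in, once; it reports no verdict.
Trained networks look in the newest picture that a camera, given by its name, has taken for a name from the list of things; names that differ only in an ending like _2 or _b are one class to them, and where a whole thing is asked for, a point or a joint stands for the part that bears it (a point fixed in the world has none). Each returns a list of dicts, best first, with "score" (0 to 1); they miss things now and then, are a little off and sometimes report something else, mostly with a low value. They report only what shows in the picture. A call takes as long as a camera call.
- bot.look_for(camera, thing): "bbox" ([left, top, right, bottom] in pixels, round what is visible of it).
The state is a dict: "time": time; "joints": joint angles; "qd": joint speeds; "joint_torque": joint torques, N m; "eef_pos": TCP position; "tcp_rot": TCP orientation; "force": force on the tool from outside, world axes, zero at the start; "moment": the same for the moment, N m; "finger_gap": finger opening in m.
Only numpy, scipy, OpenCV 4.12 (cv2) and the standard library are available. Lean on these libraries where they do the work, as an engineer would, in place of code of your own. Each camera call takes 0.05 s, during which the arm holds its last target. There are 200 camera calls.

## Working session

There is one attempt and no reset: what is moved stays moved. The work goes in short steps, Python scripts to look and compute and a tool call to move; the robot and the scene stay as the last step left them, time stands still between calls to the robot, and variables do not carry over. Pictures are saved under pics/ and viewed, about 8 in all and at most 12, crops included, and the job is handed in when it is done.

Besides the shell and the picture viewer there is one more tool, called after ">>>" as name(argument=value, ...) on one line, values as JSON. apply_moves: Moves the arm, as the interface text tells. Its arguments: {"type":"object","properties":{"motion":{"type":"array","items":{"type":"number"}},"newtons":{"type":"number"}},"required":["motion"]}

```bash
mkdir -p pics; ls
cat > h.py <<'E'
import numpy as np, cv2
from scipy.spatial.transform import Rotation as R
from station import bot
def cam(name):
    s=bot.observe(); c=bot.read_camera(name)
    if 'pose' in c: T=np.array(c['pose'])
    else:
        W=np.eye(4); W[:3,:3]=R.from_euler('xyz',s['tcp_rot']).as_matrix(); W[:3,3]=s['eef_pos']
        T=W@np.array(c['hand_eye'])
    f=200/np.tan(np.radians(c['vertical_fov'])/2)
    K=np.array([[f,0,c['cx']],[0,f,c['cy']],[0,0,1.]])
    return c['image'],np.array(c['range_z']),K,np.array(c['dist_coeffs'],float),T
def pts(uv,z,K,d,T):
    uv=np.asarray(uv,float).reshape(-1,1,2); n=cv2.undistortPoints(uv,K,d)[:,0]
    z=np.asarray(z,float).reshape(-1)
    P=np.c_[n[:,0]*z,-n[:,1]*z,-z]
    return P@T[:3,:3].T+T[:3,3]
def proj(P,K,d,T):
    Q=(np.atleast_2d(P)-T[:3,3])@T[:3,:3]; Q=Q*[1,-1,-1]
    return cv2.projectPoints(Q,np.zeros(3),np.zeros(3),K,d)[0][:,0]
def cloud(z,K,d,T,box=None):
    l,t,r,b=box or (0,0,640,400)
    v,u=np.mgrid[int(t):int(b),int(l):int(r)]; zz=z[int(t):int(b),int(l):int(r)]; m=zz>0
    uv=np.c_[u[m],v[m]]
    return uv,pts(uv,zz[m],K,d,T)
def save(im,n): cv2.imwrite('pics/'+n,im[...,::-1])
E
python3 - <<'E'
from h import *
s=bot.observe(); print({k:np.round(v,3) for k,v in s.items()})
ims=[]
for n in ('scene','top'):
    im,z,K,d,T=cam(n); ims.append(im)
    for t in ('cavity','head','locknut','bushing','mark','cup','swr_meter','helical'):
        for o in bot.look_for(n,t)[:1]:
            l,tp,r,b=o['bbox']; u,v=(l+r)/2,(tp+b)/2; zz=z[int(v),int(u)]
            print(n,t,round(o['score'],2),np.round(o['bbox']),pts([u,v],zz,K,d,T).round(3))
save(np.vstack(ims)[:, :],'a.png')
E
python3 -c "
import cv2;a=cv2.imread('pics/a.png');cv2.imwrite('pics/a2.png',cv2.resize(a,(480,600)))"
```

```text
pics
{'time': np.float64(0.0), 'joints': array([ 1.222,  0.6  , -0.003,  1.6  ,  0.002,  0.943, -0.08 ]), 'qd': array([ 0.   , -0.001,  0.001,  0.001,  0.   ,  0.001,  0.   ]), 'joint_torque': array([-1.0000e-03, -7.7646e+01,  1.5640e+00, -2.5802e+01,  1.2000e-02,
        9.0000e-03, -0.0000e+00]), 'eef_pos': array([ 0.195, -0.698,  0.249]), 'tcp_rot': array([-3.14 ,  0.   ,  0.272]), 'force': array([0.714, 0.254, 0.738]), 'moment': array([-0.01 ,  0.071,  0.012]), 'finger_gap': np.float64(0.085)}
scene cavity 0.8 [324. 171. 366. 245.] [[0.622 0.044 0.169]]
scene head 0.58 [342. 173. 353. 189.] [[0.579 0.078 0.227]]
scene mark 0.57 [324. 169. 372. 248.] [[0.626 0.051 0.168]]
scene cup 0.7 [404. 215. 434. 250.] [[0.724 0.266 0.025]]
scene swr_meter 0.6 [214. 294. 264. 341.] [[ 0.722 -0.348  0.068]]
scene helical 0.85 [258. 248. 299. 282.] [[ 0.619 -0.182  0.052]]
top cavity 0.96 [264. 174. 311. 220.] [[0.554 0.078 0.222]]
top bushing 0.63 [281. 195. 294. 204.] [[0.555 0.081 0.185]]
top cup 0.86 [232. 140. 256. 168.] [[0.752 0.252 0.002]]
top swr_meter 0.7 [398. 150. 437. 187.] [[ 0.684 -0.341  0.072]]
top helical 0.74 [347. 180. 382. 210.] [[ 0.596 -0.165  0.056]]
```

View pics/a2.png

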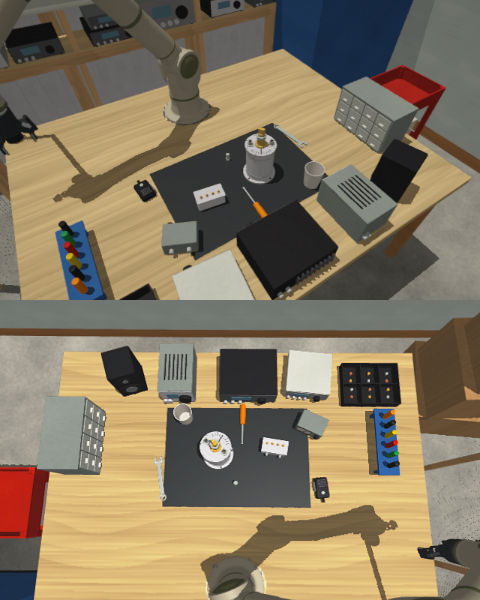

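>>> apply_moves(motion=[0.039, -0.045, -0.015, 0, 0, 0, 0, 0.039, -0.045, -0.015, 0, 0, 0, 0, 0.039, -0.045, -0.015, 0, 0, 0, 0, 0.039, -0.045, -0.015, 0, 0, 0, 0, 0.039, -0.045, -0.015, 0, 0, 0, 0, 0.039, -0.045, -0.015, 0, 0, 0, 0, 0.039, -0.045, -0.015, 0, 0, 0, 0, 0.039, -0.045, -0.015, 0, 0, 0, 0, 0.039, -0.045, -0.015, 0, 0, 0, 0, 0.039, -0.045, -0.015, 0, 0, 0, 0])

```text
time: 2.15
eef_pos: [0.45, -0.1584, 0.4012]
tcp_rot: [3.141, -0.001, 0.272]
force: [1.2, -0.0, 0.5]
finger_gap: 0.0855
```

Run:
```python
from h import *
s=bot.observe(); print(s['eef_pos'],s['tcp_rot'],s['joints'],s['time'])
c=bot.read_camera('wrist'); print(np.round(c['hand_eye'],3),c['vertical_fov'],c['dist_coeffs'])
```

```text
[ 0.45000796 -0.1583735   0.40121051] [ 3.14080753e+00 -8.39632782e-04  2.71669045e-01] [ 0.40645703  0.14457025 -0.21583487  1.93509819  0.03566173  1.06440048
 -1.12359044] 2.15
[[ 0.     0.954  0.298  0.076]
 [ 1.    -0.    -0.001  0.001]
 [-0.001  0.298 -0.954 -0.124]
 [ 0.     0.     0.     1.   ]] 68.30771961482426 [-0.05355848  0.          0.          0.          0.        ]
```

>>> apply_moves(motion=[0.031, -0.033, 0, 0, 0, 0, 0, 0.031, -0.033, 0, 0, 0, 0, 0, 0.031, -0.033, 0, 0, 0, 0, 0, 0.031, -0.033, 0, 0, 0, 0, 0, 0.031, -0.033, 0, 0, 0, 0, 0, 0.029, -0.031, 0, 0, 0, 0, 0, 0, 0, 0, 0, 0, 0, 0, 0, 0, 0, 0, 0, 0, 0, 0, 0, 0, 0, 0, 0, 0, 0, 0, 0, 0, 0, 0, 0])

```text
time: 3.45
eef_pos: [0.5739, 0.0769, 0.4005]
tcp_rot: [3.141, -0.0, 0.27]
force: [0.9, 0.3, 0.4]
finger_gap: 0.0849
```

```bash
cat > m.py <<'E'
from h import *
import sys
from scipy.optimize import least_squares
n=sys.argv[1]
s=bot.observe(); print(s['eef_pos'],s['tcp_rot'],s['joints'].round(2) if hasattr(s['joints'],'round') else s['joints'],s['time'])
im,z,K,d,T=cam('wrist'); save(im,n+'.png'); np.savez(n+'.npz',im=im,z=z,K=K,d=d,T=T)
for t in ('cavity','head','locknut','bushing','mark'):
    for o in bot.look_for('wrist',t)[:1]: print(t,round(o['score'],2),np.round(o['bbox']))
uv,P=cloud(z,K,d,T)
for a,b in ((.165,.175),(.18,.2),(.2,.22),(.22,.23),(.245,.26)):
    m=(P[:,2]>a)&(P[:,2]<b)&(abs(P[:,0]-.57)<.12)&(abs(P[:,1]-.08)<.12); Q=P[m]
    if len(Q): print(a,b,m.sum(),'z',np.median(Q[:,2]).round(4),'min',Q.min(0).round(4),'max',Q.max(0).round(4),'mean',Q.mean(0).round(4))
E
python3 m.py w1
```

```text
[0.57391123 0.07692136 0.40050161] [ 3.14115529e+00 -2.24660241e-04  2.70309599e-01] [ 0.03  0.3  -0.35  1.73  0.11  1.13 -1.65] 3.45
cavity 0.75 [256. 113. 361. 223.]
locknut 0.89 [288. 164. 327. 200.]
bushing 0.88 [287. 154. 326. 185.]
mark 0.94 [254. 115. 361. 222.]
0.165 0.175 6335 z 0.1707 min [0.5066 0.0222 0.1653] max [0.6325 0.148  0.175 ] mean [0.5737 0.086  0.1708]
0.18 0.2 350 z 0.1906 min [0.54   0.0414 0.18  ] max [0.5992 0.1289 0.1971] mean [0.5726 0.0858 0.1895]
0.2 0.22 121 z 0.2192 min [0.5519 0.0647 0.2101] max [0.5881 0.1049 0.22  ] mean [0.5798 0.0861 0.2176]
0.22 0.23 450 z 0.2212 min [0.5522 0.0652 0.22  ] max [0.5877 0.1042 0.23  ] mean [0.574  0.0855 0.2218]
0.245 0.26 340 z 0.2544 min [0.5575 0.074  0.2451] max [0.5823 0.0944 0.2565] mean [0.571  0.0848 0.2539]
```

View pics/w1.png

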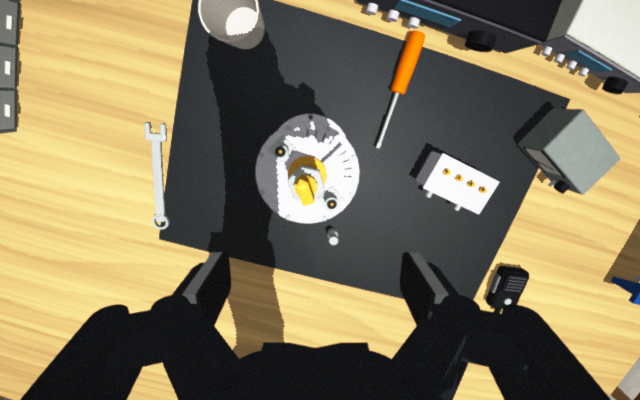

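```bash
cat > o.py <<'E'
from h import *
import sys
n=sys.argv[1]; D=np.load(n+'.npz'); im,z,K,d,T=[D[k] for k in ('im','z','K','d','T')]
c=np.array([.5697,.0855])
def ortho(zz,half,N=400):
    g=np.linspace(-half,half,N); X,Y=np.meshgrid(g,-g) # x right,y up
    uv=proj(np.c_[X.ravel()+c[0],Y.ravel()+c[1],np.full(X.size,zz)],K,d,T).astype(np.float32).reshape(N,N,2)
    return cv2.remap(im,uv[...,0],uv[...,1],cv2.INTER_CUBIC)
save(np.hstack([ortho(.171,.07),ortho(float(sys.argv[2]),.03)]),n+'_o.png')
uv,P=cloud(z,K,d,T)
near=np.hypot(*(P[:,:2]-c).T)<.08
pl=P[near&(abs(P[:,2]-.171)<.004)][:,:2]
h=cv2.convexHull(pl.astype(np.float32)); print('plate circle',cv2.minEnclosingCircle(h))
s1=P[near&(P[:,2]>.184)&(P[:,2]<.195)&(np.hypot(*(P[:,:2]-c).T)>.033)][:,:2]
v=s1-s1.mean(0); w=np.linalg.eigh(v.T@v)[1][:,1]; a=v@w>0
A,B=s1[a].mean(0),s1[~a].mean(0); print('sockets',A,B,np.hypot(*(A-B)),'mid',(A+B)/2,'dir',np.degrees(np.arctan2(*(A-B)[::-1])))
hp=P[near&(P[:,2]>.248)&(P[:,2]<.262)]; print('head top z',np.median(hp[:,2]),cv2.minAreaRect(hp[:,:2].astype(np.float32)*1000),len(hp))
E
python3 o.py w1 .254
```

```text
plate circle ((0.5693014860153198, 0.0845082551240921), 0.06360813230276108)
sockets [0.59213147 0.12096565] [0.54844333 0.04860117] 0.0845297060593178 mid [0.5702874  0.08478341] dir 58.87963126384779
head top z 0.2544018824080817 ((570.9867553710938, 85.34809875488281), (26.704025268554688, 12.147380828857422), 32.637718200683594) 329
```

View pics/w1_o.png

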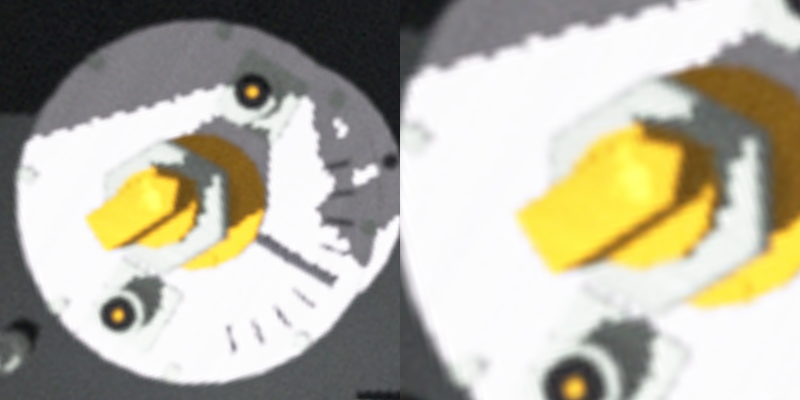

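>>> apply_moves(motion=[-0.002, -0.0085, 0, 0, 0, -0.18, 100, 0, 0, 0, 0, 0, -0.18, 100, 0, 0, 0, 0, 0, -0.18, 100, 0, 0, 0, 0, 0, -0.18, 100, 0, 0, 0, 0, 0, -0.18, 100, 0, 0, 0, 0, 0, -0.18, 100, 0, 0, 0, 0, 0, -0.18, 100, 0, 0, 0, 0, 0, -0.18, 100, 0, 0, 0, 0, 0, -0.18, 100, 0, 0, 0, 0, 0, -0.18, 100], newtons=60)

```text
time: 5.0
eef_pos: [0.5699, 0.0856, 0.4003]
tcp_rot: [-3.142, 0.0, 2.078]
force: [0.8, 0.4, 0.8]
finger_gap: 0.0519
```

>>> apply_moves(motion=[0, 0, 0.013, 0, 0, -0.18, 100, 0, 0, 0.013, 0, 0, -0.18, 100, 0, 0, 0.013, 0, 0, -0.18, 100, 0, 0, 0.013, 0, 0, -0.18, 100, 0, 0, 0.013, 0, 0, -0.18, 100, 0, 0, 0.013, 0, 0, -0.18, 100, 0, 0, 0.013, 0, 0, -0.18, 100, 0, 0, 0.009, 0, 0, -0.18, 100, 0, 0, 0, 0, 0, -0.18, 100, 0, 0, 0, 0, 0, 0, 100])

```text
time: 6.25
eef_pos: [0.57, 0.0855, 0.2999]
tcp_rot: [3.141, -0.0, -2.593]
force: [0.7, -0.1, 0.3]
finger_gap: 0.0516
```

```bash
python3 m.py w2; python3 o.py w2 .254
```

```text
[0.56998208 0.085452   0.29985452] [ 3.14052016e+00 -3.44969361e-04 -2.59288189e+00] [ 0.48  0.57 -1.1   1.85  0.58  1.09  1.27] 6.25
cavity 0.93 [244. 112. 388. 259.]
head 0.81 [295. 186. 338. 255.]
locknut 0.82 [290. 185. 342. 236.]
bushing 0.7 [291. 172. 340. 202.]
mark 0.95 [243. 113. 386. 260.]
0.165 0.175 11083 z 0.1705 min [0.506  0.0218 0.1666] max [0.6322 0.1483 0.175 ] mean [0.5623 0.0807 0.1707]
0.18 0.2 829 z 0.1904 min [0.5385 0.0406 0.18  ] max [0.5996 0.1294 0.1985] mean [0.5655 0.0821 0.1894]
0.2 0.22 277 z 0.2187 min [0.5506 0.0645 0.2093] max [0.5874 0.105  0.22  ] mean [0.5601 0.079  0.2171]
0.22 0.23 936 z 0.221 min [0.5509 0.0647 0.22  ] max [0.5866 0.1046 0.23  ] mean [0.5646 0.0821 0.2218]
0.245 0.26 739 z 0.2543 min [0.5558 0.074  0.245 ] max [0.5811 0.0944 0.256 ] mean [0.5675 0.0841 0.2537]
plate circle ((0.5693678855895996, 0.08504024893045425), 0.06372756510972977)
sockets [0.59059919 0.12056249] [0.54611269 0.04837374] 0.08479542310205086 mid [0.56835594 0.08446812] dir 58.35643993749499
head top z 0.2543296342448775 ((569.8707275390625, 85.46383666992188), (26.979158401489258, 11.369994163513184), 31.918066024780273) 705
```

View pics/w2.png

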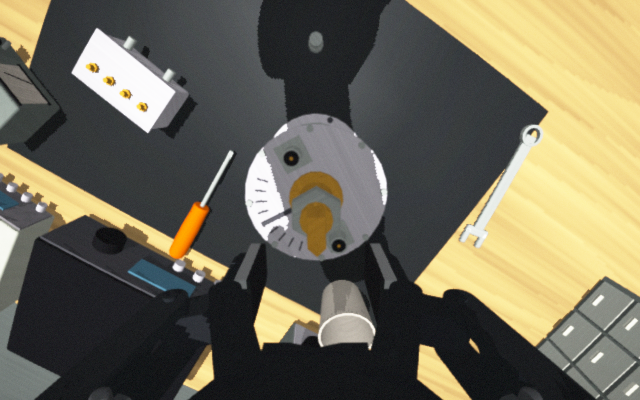

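>>> apply_moves(motion=[0.001, 0, 0.0125, 0, 0, -0.012, 100, 0, 0, 0.0125, 0, 0, 0, 100, 0, 0, 0.0125, 0, 0, 0, 100, 0, 0, 0.009, 0, 0, 0, 120, 0, 0, 0, 0, 0, 0, 255, 0, 0, 0, 0, 0, 0, 255, 0, 0, 0, 0, 0, 0, 255, 0, 0, 0, 0, 0, 0, 255, 0, 0, 0, 0, 0, 0, 255, 0, 0, 0, 0, 0, 0, 255], newtons=80)

```text
time: 7.8
eef_pos: [0.569, 0.0856, 0.2541]
tcp_rot: [3.141, 0.001, -2.579]
force: [-2.6, 1.7, 5.8]
finger_gap: 0.0102
```

Run:
```python
from h import *
s=bot.observe(); print({k:np.round(s[k],3).tolist() for k in('eef_pos','tcp_rot','joints','force','moment','finger_gap')})
```

```text
{'eef_pos': [0.569, 0.086, 0.254], 'tcp_rot': [3.141, 0.001, -2.579], 'joints': [0.445, 0.618, -1.061, 1.903, 0.641, 1.008, 1.231], 'force': [-2.587, 1.729, 5.752], 'moment': [0.425, 0.554, 0.382], 'finger_gap': 0.01}
```

>>> apply_moves(motion=[0, 0, 0, 0, 0, 0.138, 255, 0, 0, 0, 0, 0, 0.138, 255, 0, 0, 0, 0, 0, 0.138, 255, 0, 0, 0, 0, 0, 0.138, 255, 0, 0, 0, 0, 0, 0.138, 255, 0, 0, 0, 0, 0, 0.138, 255, 0, 0, 0, 0, 0, 0.138, 255, 0, 0, 0, 0, 0, 0.1, 255, 0, 0, 0, 0, 0, 0.04, 255, 0, 0, 0, 0, 0, 0, 255])

```text
time: 9.05
eef_pos: [0.569, 0.0863, 0.2541]
tcp_rot: [3.14, -0.0, 2.599]
force: [-2.5, 4.1, 3.8]
finger_gap: 0.01
```

```bash
python3 m.py w3; python3 o.py w3 .254;  python3 - <<'E'
from h import *
s=bot.observe(); print({k:np.round(s[k],3).tolist() for k in('eef_pos','tcp_rot','joints','force','moment','finger_gap')})
E
```

```text
[0.569019   0.08633467 0.25413756] [ 3.14026983e+00 -1.96168884e-04  2.59889405e+00] [ 0.28  0.51 -0.76  1.91  0.45  0.89  0.32] 9.05
cavity 0.86 [232. 114. 400. 302.]
head 0.86 [287. 206. 346. 300.]
locknut 0.63 [286. 208. 348. 248.]
bushing 0.86 [282. 185. 345. 225.]
mark 0.57 [228. 116. 399. 300.]
0.165 0.175 13586 z 0.1706 min [0.506  0.0218 0.1651] max [0.6327 0.1489 0.175 ] mean [0.5545 0.094  0.1707]
0.18 0.2 1394 z 0.1905 min [0.539  0.0404 0.18  ] max [0.5989 0.1297 0.1998] mean [0.5654 0.0875 0.1893]
0.2 0.22 413 z 0.2164 min [0.5506 0.0693 0.2002] max [0.5775 0.1058 0.22  ] mean [0.5568 0.0927 0.2159]
0.22 0.23 1114 z 0.2211 min [0.5509 0.0695 0.22  ] max [0.5799 0.1054 0.2297] mean [0.5607 0.0904 0.2218]
0.245 0.26 1934 z 0.2543 min [0.5529 0.0733 0.245 ] max [0.5821 0.105  0.26  ] mean [0.5649 0.0879 0.2534]
plate circle ((0.5693237781524658, 0.08522640913724899), 0.06380502879619598)
sockets [0.59010834 0.12191145] [0.54647257 0.04968657] 0.08438314128375256 mid [0.56829046 0.08579901] dir 58.86108353364163
head top z 0.25455459521839874 ((563.9500732421875, 86.49456787109375), (29.694913864135742, 29.21552085876465), 20.322734832763672) 1879
{'eef_pos': [0.569, 0.086, 0.254], 'tcp_rot': [3.14, -0.0, 2.599], 'joints': [0.28, 0.513, -0.765, 1.912, 0.45, 0.894, 0.318], 'force': [-1.936, 6.023, 3.003], 'moment': [1.028, 0.492, 0.199], 'finger_gap': 0.01}
```

View pics/w3_o.png

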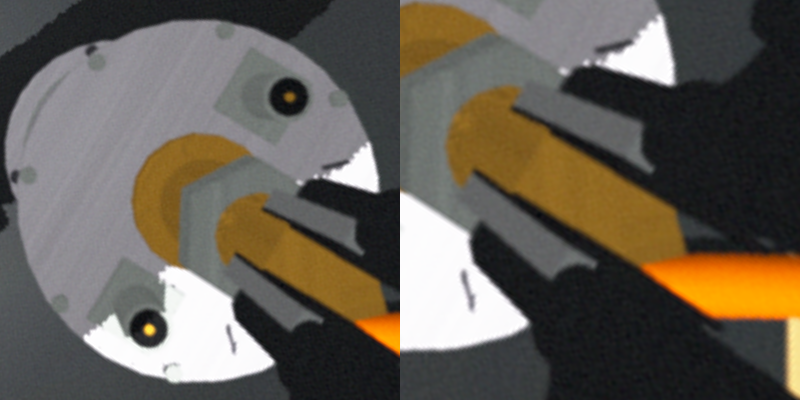

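>>> apply_moves(motion=[0, 0, 0, 0, 0, 0, 100, 0, 0, 0, 0, 0, 0, 100, 0, 0, 0, 0, 0, 0, 100, 0, 0, -0.012, 0, 0, 0, 100, 0, 0, -0.015, 0, 0, 0, 100, 0, 0, -0.015, 0, 0, 0, 100, 0, 0, -0.015, 0, 0, 0, 100, 0, 0, -0.01, 0, 0, 0, 100, 0, 0, 0, 0, 0, 0, 100, 0, 0, 0, 0, 0, 0, 100])

```text
time: 10.6
eef_pos: [0.5688, 0.0849, 0.3203]
tcp_rot: [-3.141, -0.0, 2.598]
force: [-0.5, -0.1, 0.3]
finger_gap: 0.0515
```

```bash
python3 m.py w4; python3 o.py w4 .221;  python3 - <<'E'
from h import *
s=bot.observe(); print({k:np.round(s[k],3).tolist() for k in('force','moment','finger_gap')})
D=np.load('w4.npz'); z,K,d,T=[D[k] for k in ('z','K','d','T')]
uv,P=cloud(z,K,d,T); c=np.array([.5694,.085])
near=np.hypot(*(P[:,:2]-c).T)<.024
# nut top hexagon fit: points z ~.221; hex 36 AF; score boundary over angle via hull min widths
h=P[near&(abs(P[:,2]-.2212)<.0025)][:,:2]
hull=cv2.convexHull(h.astype(np.float32))[:,0].astype(float)
print('nut z',np.median(P[near&(abs(P[:,2]-.2212)<.0025)][:,2]))
for a in range(0,60,4):
    w=[np.ptp(hull@[np.cos(t),np.sin(t)]) for t in np.radians(a+np.array([0,60,120]))]
    print(a,np.round(np.array(w)*1000,1))
E
```

```text
[0.5688375  0.08491059 0.32034789] [-3.14102567e+00 -4.18386512e-04  2.59768333e+00] [ 0.32  0.45 -0.81  1.83  0.37  1.02  0.39] 10.6
cavity 0.93 [253. 112. 383. 252.]
head 0.76 [299. 182. 337. 242.]
locknut 0.62 [293. 180. 342. 225.]
bushing 0.67 [292. 166. 338. 198.]
mark 0.81 [247. 115. 382. 250.]
0.165 0.175 9728 z 0.1706 min [0.5061 0.022  0.1657] max [0.6323 0.1487 0.1749] mean [0.563  0.0887 0.1707]
0.18 0.2 700 z 0.1905 min [0.539  0.0409 0.18  ] max [0.5989 0.1295 0.1983] mean [0.5664 0.0869 0.1893]
0.2 0.22 237 z 0.219 min [0.5508 0.0664 0.2097] max [0.5871 0.1054 0.22  ] mean [0.5602 0.0905 0.2173]
0.22 0.23 773 z 0.221 min [0.5511 0.0652 0.22  ] max [0.5865 0.1052 0.23  ] mean [0.5646 0.0875 0.2218]
0.245 0.26 628 z 0.2543 min [0.5563 0.0764 0.2451] max [0.582  0.0963 0.2564] mean [0.5678 0.0863 0.2538]
plate circle ((0.5690703988075256, 0.08513207733631134), 0.06374501436948776)
sockets [0.59007141 0.12174354] [0.54643477 0.04950777] 0.08439290692380423 mid [0.56825309 0.08562566] dir 58.864403801527736
head top z 0.2543015786575728 ((570.2811279296875, 84.93299865722656), (11.875566482543945, 27.835142135620117), 58.65550994873047) 606
{'force': [-0.686, -0.142, 0.56], 'moment': [-0.032, -0.019, -0.05], 'finger_gap': 0.052}
nut z 0.2207517739156368
0 [36.3 35.8 36.7]
4 [37.2 37.  37.1]
8 [38.3 38.  37.3]
12 [39.1 38.8 37.3]
16 [39.8 39.5 37.2]
20 [40.2 39.9 36.9]
24 [40.5 40.2 36.4]
28 [40.6 40.3 36. ]
32 [40.4 40.1 36.5]
36 [40.1 39.8 36.8]
40 [39.6 39.4 36.9]
44 [38.9 38.8 36.8]
48 [38.  38.1 36.6]
52 [36.9 37.2 36.2]
56 [35.6 36.3 35.7]
```

View pics/w4_o.png

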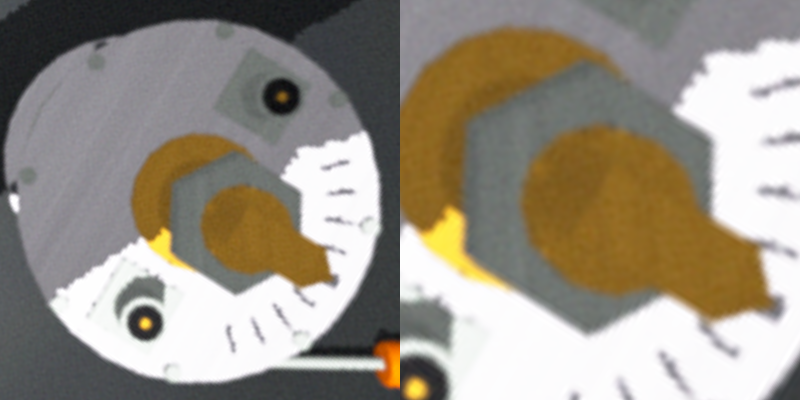

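>>> apply_moves(motion=[0, 0.001, 0.01, 0, 0, -0.172, 100, 0, 0, 0.01, 0, 0, -0.172, 100, 0, 0, 0.01, 0, 0, -0.172, 100, 0, 0, 0.01, 0, 0, -0.172, 100, 0, 0, 0.01, 0, 0, -0.172, 100, 0, 0, 0.01, 0, 0, -0.172, 100, 0, 0, 0.012, 0, 0, 0, 100, 0, 0, 0.012, 0, 0, 0, 100, 0, 0, 0.012, 0, 0, 0, 100, 0, 0, 0.007, 0, 0, 0, 100])

```text
time: 12.15
eef_pos: [0.5694, 0.086, 0.217]
tcp_rot: [-3.141, -0.001, -2.654]
force: [0.2, -0.1, 0.4]
finger_gap: 0.0516
```

>>> apply_moves(motion=[0, 0, 0, 0, 0, 0, 110, 0, 0, 0, 0, 0, 0, 120, 0, 0, 0, 0, 0, 0, 140, 0, 0, 0, 0, 0, 0, 180, 0, 0, 0, 0, 0, 0, 255, 0, 0, 0, 0, 0, 0, 255, 0, 0, 0, 0, 0, 0, 255, 0, 0, 0, 0, 0, 0, 255, 0, 0, 0, 0, 0, 0, 255, 0, 0, 0, 0, 0, 0, 255], newtons=40)

```text
time: 13.4
eef_pos: [0.5697, 0.0861, 0.2182]
tcp_rot: [-3.141, 0.001, -2.654]
force: [-0.9, -0.1, 5.4]
finger_gap: 0.0352
```

```bash
cat > st.py <<'E'
from h import *
s=bot.observe(); print({k:np.round(s[k],3).tolist() for k in('time','eef_pos','tcp_rot','joints','force','moment','joint_torque','finger_gap')})
E
python3 st.py; python3 m.py w5
```

```text
{'time': 13.4, 'eef_pos': [0.57, 0.086, 0.218], 'tcp_rot': [-3.141, 0.001, -2.654], 'joints': [0.401, 0.643, -0.993, 1.938, 0.674, 0.936, 1.129], 'force': [-0.861, -0.055, 5.41], 'moment': [-0.135, 0.266, -0.017], 'joint_torque': [-0.299, -60.234, -13.129, -19.209, 0.172, -0.383, 0.025], 'finger_gap': 0.035}
[0.56973786 0.08609814 0.21824899] [-3.14128496e+00  5.38768107e-04 -2.65350149e+00] [ 0.4   0.64 -0.99  1.94  0.67  0.94  1.13] 13.4
cavity 0.8 [216. 112. 417. 345.]
head 0.84 [280. 230. 348. 346.]
locknut 0.55 [276. 227. 355. 295.]
bushing 0.91 [277. 200. 355. 243.]
mark 0.67 [213. 116. 417. 344.]
0.165 0.175 16915 z 0.1705 min [0.5059 0.0213 0.1659] max [0.6329 0.1489 0.175 ] mean [0.549  0.0755 0.1706]
0.18 0.2 1518 z 0.1906 min [0.5387 0.0406 0.18  ] max [0.5984 0.1268 0.1999] mean [0.5535 0.0654 0.19  ]
0.2 0.22 1485 z 0.2148 min [0.548  0.0545 0.2   ] max [0.5882 0.1097 0.22  ] mean [0.5586 0.0797 0.2141]
0.22 0.23 3092 z 0.2214 min [0.5482 0.0545 0.22  ] max [0.5873 0.1102 0.23  ] mean [0.563  0.0815 0.223 ]
0.245 0.26 9986 z 0.2547 min [0.534 0.033 0.245] max [0.6018 0.1351 0.26  ] mean [0.5654 0.0831 0.2541]
```

View pics/w5.png

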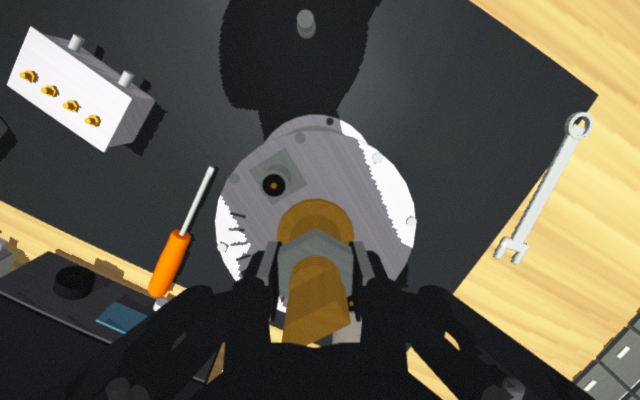

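>>> apply_moves(motion=[0, 0, 0, 0, 0, 0.12, 255, 0, 0, 0.0001, 0, 0, 0.12, 255, 0, 0, 0, 0, 0, 0.12, 255, 0, 0, 0.0001, 0, 0, 0.12, 255, 0, 0, 0, 0, 0, 0.12, 255, 0, 0, 0.0001, 0, 0, 0.12, 255, 0, 0, 0, 0, 0, 0.12, 255, 0, 0, 0.0001, 0, 0, 0.12, 255, 0, 0, 0, 0, 0, 0.12, 255, 0, 0, 0, 0, 0, 0, 255])

```text
time: 14.95
eef_pos: [0.5698, 0.086, 0.2179]
tcp_rot: [3.142, 0.001, 2.55]
force: [-1.4, -1.5, 7.6]
finger_gap: 0.0351
```

```bash
python3 st.py
```

```text
{'time': 14.95, 'eef_pos': [0.57, 0.086, 0.218], 'tcp_rot': [3.142, 0.001, 2.55], 'joints': [0.234, 0.546, -0.704, 1.948, 0.479, 0.819, 0.245], 'force': [-1.392, -1.513, 7.636], 'moment': [-0.236, 0.308, -0.03], 'joint_torque': [-0.828, -59.297, -8.166, -19.621, -0.116, -0.573, -0.771], 'finger_gap': 0.035}
```

>>> apply_moves(motion=[0, 0, 0, 0, 0, 0.05, 255, 0, 0, 0, 0, 0, 0.05, 255, 0, 0, 0, 0, 0, 0.05, 255, 0, 0, 0.0001, 0, 0, 0.05, 255, 0, 0, 0, 0, 0, 0.05, 255, 0, 0, 0, 0, 0, 0.05, 255, 0, 0, 0, 0, 0, 0.05, 255, 0, 0, 0.0001, 0, 0, 0.05, 255, 0, 0, 0, 0, 0, 0, 255, 0, 0, 0, 0, 0, 0, 255])

```text
time: 16.2
eef_pos: [0.5697, 0.086, 0.2178]
tcp_rot: [3.141, 0.001, 2.152]
force: [-1.8, -2.0, 8.4]
finger_gap: 0.0354
```

```bash
cat > mo.py <<'E'
from h import *
M=[]
for i in range(5):
    s=bot.observe(); M.append(np.r_[s['moment'],s['joint_torque'][6]]); bot.read_camera('wrist')
s=bot.observe();p=s['eef_pos']; print('M',np.mean(M,0).round(3),np.std(M,0).round(3),'yaw',np.degrees(s['tcp_rot'][2]).round(2),'F',np.round(s['force'],1),'p',np.round(p,4),s['time'],np.round(s['joints'],2))
E
python3 mo.py
```

```text
M [-0.197  0.388 -0.049  0.039] [0.03  0.02  0.034 0.003] yaw 123.32 F [-1.7 -0.7  8.4] p [0.5697 0.086  0.2178] 16.45 [ 0.16  0.52 -0.6   1.95  0.41  0.79 -0.08]
```

>>> apply_moves(motion=[0, 0, 0, 0, 0, 0.04, 255, 0, 0, 0, 0, 0, 0.04, 255, 0, 0, 0, 0, 0, 0.04, 255, 0, 0, 0.0001, 0, 0, 0.04, 255, 0, 0, 0, 0, 0, 0.04, 255, 0, 0, 0, 0, 0, 0.04, 255, 0, 0, 0, 0, 0, 0.04, 255, 0, 0, 0, 0, 0, 0.02, 255, 0, 0, 0, 0, 0, 0, 255, 0, 0, 0, 0, 0, 0, 255])

```text
time: 17.7
eef_pos: [0.5697, 0.086, 0.2177]
tcp_rot: [3.141, 0.0, 1.852]
force: [-1.8, -2.1, 7.6]
finger_gap: 0.0354
```

```bash
python3 mo.py
```

```text
M [-0.214  0.47  -0.026  0.028] [0.009 0.026 0.032 0.001] yaw 106.14 F [-1.5 -0.4  9.3] p [0.5697 0.086  0.2177] 17.95 [ 0.11  0.5  -0.51  1.96  0.35  0.77 -0.32]
```

>>> apply_moves(motion=[0, 0, 0, 0, 0, 0.025, 255, 0, 0, 0, 0, 0, 0.025, 255, 0, 0, 0, 0, 0, 0.025, 255, 0, 0, 0.0001, 0, 0, 0.025, 255, 0, 0, 0, 0, 0, 0.025, 255, 0, 0, 0, 0, 0, 0.025, 255, 0, 0, 0, 0, 0, 0.025, 255, 0, 0, 0, 0, 0, 0.025, 255, 0, 0, 0, 0, 0, 0, 255, 0, 0, 0, 0, 0, 0, 255])

```text
time: 19.2
eef_pos: [0.5697, 0.086, 0.2177]
tcp_rot: [3.141, 0.0, 1.652]
force: [-2.1, -0.3, 10.2]
finger_gap: 0.0355
```

```bash
python3 mo.py
```

```text
M [-0.231  0.516 -0.03   0.022] [0.032 0.031 0.035 0.001] yaw 94.68 F [-2.1 -0.7 10.3] p [0.5697 0.086  0.2177] 19.45 [ 0.07  0.5  -0.46  1.96  0.31  0.76 -0.48]
```

```bash
sed -i "s/^M=\[\]/M=[]; s=bot.observe(); print('first',np.round(s['moment'],3),np.round(s['joint_torque'][4:],3),np.round(s['qd'],3))/" mo.py
```

>>> apply_moves(motion=[0, 0, 0, 0, 0, 0.02, 255, 0, 0, 0, 0, 0, 0.02, 255, 0, 0, 0, 0, 0, 0.02, 255, 0, 0, 0, 0, 0, 0.02, 255, 0, 0, 0, 0, 0, 0.02, 255, 0, 0, 0, 0, 0, 0.02, 255, 0, 0, 0, 0, 0, 0.02, 255, 0, 0, 0, 0, 0, 0.02, 255, 0, 0, 0, 0, 0, 0.02, 255, 0, 0, 0, 0, 0, 0.02, 255])

```text
time: 20.7
eef_pos: [0.5697, 0.086, 0.2176]
tcp_rot: [3.141, 0.0, 1.452]
force: [-3.9, -0.7, 10.3]
finger_gap: 0.0352
```

```bash
python3 mo.py
```

```text
first [-0.193  0.475  0.072] [ 0.066 -0.807  0.146] [-0.031 -0.007  0.043  0.001 -0.03  -0.008 -0.128]
M [-0.196  0.503  0.008  0.007] [0.013 0.048 0.035 0.097] yaw 83.22 F [-2.5 -1.8 10.4] p [0.5697 0.086  0.2176] 20.95 [ 0.03  0.49 -0.4   1.96  0.27  0.74 -0.65]
```

>>> apply_moves(motion=[0, 0, 0, 0, 0, 0.02, 255, 0, 0, 0, 0, 0, 0.02, 255, 0, 0, 0, 0, 0, 0.02, 255, 0, 0, 0, 0, 0, 0.02, 255, 0, 0, 0, 0, 0, 0.02, 255, 0, 0, 0, 0, 0, 0.02, 255, 0, 0, 0, 0, 0, 0.02, 255, 0, 0, 0, 0, 0, 0.02, 255, 0, 0, 0, 0, 0, 0.02, 255, 0, 0, 0, 0, 0, 0.02, 255])

```text
time: 22.2
eef_pos: [0.5697, 0.086, 0.2177]
tcp_rot: [3.141, -0.0, 1.252]
force: [-2.2, -0.7, 10.7]
finger_gap: 0.0354
```

```bash
python3 mo.py
```

```text
first [-0.208  0.525  0.054] [ 0.047 -0.797  0.139] [-0.03  -0.004  0.044  0.001 -0.03  -0.006 -0.128]
M [-0.232  0.479  0.021  0.   ] [0.028 0.037 0.021 0.096] yaw 71.76 F [-2.5 -0.7 10.2] p [0.5697 0.086  0.2177] 22.45 [-0.01  0.48 -0.34  1.96  0.24  0.74 -0.81]
```

>>> apply_moves(motion=[0, 0, 0, 0, 0, 0.02, 255, 0, 0, 0, 0, 0, 0.02, 255, 0, 0, 0, 0, 0, 0.02, 255, 0, 0, 0, 0, 0, 0.02, 255, 0, 0, 0, 0, 0, 0.02, 255, 0, 0, 0, 0, 0, 0.02, 255, 0, 0, 0, 0, 0, 0.02, 255, 0, 0, 0, 0, 0, 0.02, 255, 0, 0, 0, 0, 0, 0.02, 255, 0, 0, 0, 0, 0, 0.02, 255])

```text
time: 23.7
eef_pos: [0.5697, 0.086, 0.2176]
tcp_rot: [3.141, -0.0, 1.052]
force: [-1.4, -0.2, 9.9]
finger_gap: 0.0349
```

```bash
python3 mo.py
```

```text
first [-0.211  0.522  0.048] [ 0.028 -0.786  0.131] [-0.034 -0.004  0.045  0.003 -0.029 -0.007 -0.128]
M [-0.196  0.492  0.029 -0.007] [0.033 0.025 0.034 0.096] yaw 60.31 F [-2.3 -0.8 10.3] p [0.5697 0.086  0.2177] 23.95 [-0.04  0.47 -0.29  1.97  0.2   0.73 -0.97]
```

>>> apply_moves(motion=[0, 0, 0, 0, 0, 0.02, 255, 0, 0, 0, 0, 0, 0.02, 255, 0, 0, 0, 0, 0, 0.02, 255, 0, 0, 0, 0, 0, 0.02, 255, 0, 0, 0, 0, 0, 0.02, 255, 0, 0, 0, 0, 0, 0.02, 255, 0, 0, 0, 0, 0, 0.02, 255, 0, 0, 0, 0, 0, 0.02, 255, 0, 0, 0, 0, 0, 0.02, 255, 0, 0, 0, 0, 0, 0.02, 255])

```text
time: 25.2
eef_pos: [0.5697, 0.086, 0.2176]
tcp_rot: [3.141, -0.0, 0.852]
force: [-2.2, -1.4, 9.7]
finger_gap: 0.0356
```

```bash
python3 mo.py; python3 m.py w6 >/dev/null
```

```text
first [-0.154  0.5    0.081] [ 0.01  -0.777  0.123] [-0.03  -0.004  0.044  0.002 -0.032 -0.005 -0.127]
M [-0.177  0.491  0.04  -0.014] [0.021 0.026 0.048 0.096] yaw 48.85 F [-2.2 -0.1  9.9] p [0.5697 0.086  0.2176] 25.45 [-0.08  0.47 -0.23  1.97  0.16  0.72 -1.13]
```

View pics/w6.png

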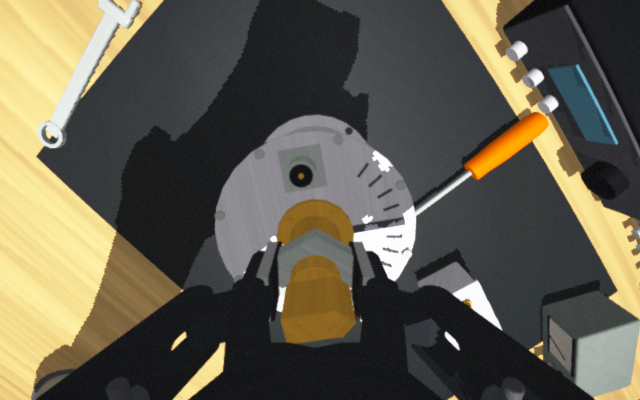

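```bash
sed -i 's/range(5)/range(3)/' mo.py
python3 - <<'E'
from h import *
D=np.load('w6.npz'); z,K,d,T=[D[k] for k in ('z','K','d','T')]
uv,P=cloud(z,K,d,T); c=np.array([.5694,.085])
h=P[(np.hypot(*(P[:,:2]-c).T)<.0175)&(abs(P[:,2]-.2545)<.0015)][:,:2]
print(len(h),cv2.minAreaRect((h*1000).astype(np.float32)))
E
```

```text
1882 ((570.771728515625, 84.5518798828125), (13.79399299621582, 26.941457748413086), 59.56076431274414)
```

>>> apply_moves(motion=[0, 0, 0, 0, 0, 0.007, 255, 0, 0, 0, 0, 0, 0.007, 255, 0, 0, 0, 0, 0, 0.007, 255, 0, 0, 0, 0, 0, 0.007, 255, 0, 0, 0, 0, 0, 0.007, 255, 0, 0, 0, 0, 0, 0.007, 255, 0, 0, 0, 0, 0, 0.007, 255, 0, 0, 0, 0, 0, 0.007, 255, 0, 0, 0, 0, 0, 0.007, 255, 0, 0, 0, 0, 0, 0.007, 255], newtons=20)

```text
time: 27.0
eef_pos: [0.5697, 0.086, 0.2176]
tcp_rot: [3.141, -0.0, 0.783]
force: [-1.7, 0.1, 9.4]
finger_gap: 0.0352
```

```bash
python3 mo.py
```

```text
first [-0.209  0.536  0.09 ] [-0.023 -0.781 -0.017] [-0.01  -0.001  0.016  0.002 -0.01  -0.002 -0.043]
M [-0.193  0.515  0.067 -0.054] [0.013 0.035 0.018 0.034] yaw 44.84 F [-2.1 -1.1  9.8] p [0.5697 0.086  0.2176] 27.15 [-0.1   0.47 -0.21  1.97  0.15  0.72 -1.19]
```

>>> apply_moves(motion=[0, 0, 0, 0, 0, 0.007, 255, 0, 0, 0, 0, 0, 0.007, 255, 0, 0, 0, 0, 0, 0.007, 255, 0, 0, 0, 0, 0, 0.007, 255, 0, 0, 0, 0, 0, 0.007, 255, 0, 0, 0, 0, 0, 0.007, 255, 0, 0, 0, 0, 0, 0.007, 255, 0, 0, 0, 0, 0, 0.007, 255, 0, 0, 0, 0, 0, 0.007, 255, 0, 0, 0, 0, 0, 0.007, 255])

```text
time: 28.4
eef_pos: [0.5697, 0.086, 0.2176]
tcp_rot: [3.141, -0.0, 0.713]
force: [-2.2, -0.8, 9.3]
finger_gap: 0.0349
```

```bash
python3 mo.py
```

```text
first [-0.161  0.467  0.086] [-0.031 -0.775 -0.018] [-0.011 -0.     0.016  0.    -0.011 -0.002 -0.045]
M [-0.176  0.499  0.063 -0.055] [0.011 0.04  0.047 0.034] yaw 40.83 F [-2.5 -1.7  9.6] p [0.5697 0.086  0.2176] 28.55 [-0.11  0.47 -0.19  1.97  0.13  0.72 -1.24]
```

>>> apply_moves(motion=[0, 0, 0, 0, 0, 0.007, 255, 0, 0, 0, 0, 0, 0.007, 255, 0, 0, 0, 0, 0, 0.007, 255, 0, 0, 0, 0, 0, 0.007, 255, 0, 0, 0, 0, 0, 0.007, 255, 0, 0, 0, 0, 0, 0.007, 255, 0, 0, 0, 0, 0, 0.007, 255, 0, 0, 0, 0, 0, 0.007, 255, 0, 0, 0, 0, 0, 0.007, 255, 0, 0, 0, 0, 0, 0.007, 255])

```text
time: 29.8
eef_pos: [0.5697, 0.086, 0.2176]
tcp_rot: [3.141, -0.0, 0.643]
force: [-1.9, -1.0, 9.8]
finger_gap: 0.0353
```

```bash
python3 mo.py
```

```text
first [-0.159  0.518  0.103] [-0.039 -0.776 -0.023] [-0.011  0.     0.015  0.002 -0.009 -0.002 -0.045]
M [-0.182  0.501  0.076 -0.058] [0.02  0.032 0.026 0.033] yaw 36.82 F [-1.8 -1.4  9.3] p [0.5697 0.086  0.2176] 29.95 [-0.13  0.47 -0.17  1.97  0.12  0.71 -1.3 ]
```

>>> apply_moves(motion=[0, 0, 0, 0, 0, 0.007, 255, 0, 0, 0, 0, 0, 0.007, 255, 0, 0, 0, 0, 0, 0.007, 255, 0, 0, 0, 0, 0, 0.007, 255, 0, 0, 0, 0, 0, 0.007, 255, 0, 0, 0, 0, 0, 0.007, 255, 0, 0, 0, 0, 0, 0.007, 255, 0, 0, 0, 0, 0, 0.007, 255, 0, 0, 0, 0, 0, 0.007, 255, 0, 0, 0, 0, 0, 0.007, 255])

```text
time: 31.2
eef_pos: [0.5697, 0.086, 0.2176]
tcp_rot: [3.141, -0.0, 0.573]
force: [-1.5, 0.2, 9.8]
finger_gap: 0.0353
```

```bash
python3 mo.py
```

```text
first [-0.181  0.488  0.068] [-0.044 -0.765 -0.025] [-0.013  0.001  0.017  0.    -0.012 -0.002 -0.046]
M [-0.188  0.496  0.06  -0.061] [0.016 0.01  0.026 0.033] yaw 32.81 F [-2.7 -0.4 10.2] p [0.5697 0.086  0.2176] 31.35 [-0.14  0.46 -0.15  1.97  0.11  0.71 -1.35]
```

>>> apply_moves(motion=[0, 0, 0, 0, 0, 0.007, 255, 0, 0, 0, 0, 0, 0.007, 255, 0, 0, 0, 0, 0, 0.007, 255, 0, 0, 0, 0, 0, 0.007, 255, 0, 0, 0, 0, 0, 0.007, 255, 0, 0, 0, 0, 0, 0.007, 255, 0, 0, 0, 0, 0, 0.007, 255, 0, 0, 0, 0, 0, 0.007, 255, 0, 0, 0, 0, 0, 0.007, 255, 0, 0, 0, 0, 0, 0.007, 255])

```text
time: 32.6
eef_pos: [0.5697, 0.086, 0.2176]
tcp_rot: [3.141, -0.0, 0.503]
force: [-1.6, -1.1, 9.7]
finger_gap: 0.0352
```

```bash
python3 mo.py
```

```text
first [-0.144  0.444  0.115] [-0.051 -0.767 -0.028] [-0.012 -0.002  0.015  0.    -0.011 -0.001 -0.044]
M [-0.172  0.466  0.089 -0.064] [0.021 0.024 0.03  0.033] yaw 28.8 F [-2.7 -0.6  9.1] p [0.5697 0.086  0.2176] 32.75 [-0.15  0.46 -0.13  1.97  0.09  0.71 -1.41]
```

>>> apply_moves(motion=[0, 0, 0, 0, 0, 0.007, 255, 0, 0, 0, 0, 0, 0.007, 255, 0, 0, 0, 0, 0, 0.007, 255, 0, 0, 0, 0, 0, 0.007, 255, 0, 0, 0, 0, 0, 0.007, 255, 0, 0, 0, 0, 0, 0.007, 255, 0, 0, 0, 0, 0, 0.007, 255, 0, 0, 0, 0, 0, 0.007, 255, 0, 0, 0, 0, 0, 0.007, 255, 0, 0, 0, 0, 0, 0.007, 255])

```text
time: 34.0
eef_pos: [0.5697, 0.086, 0.2176]
tcp_rot: [3.141, -0.0, 0.433]
force: [-2.0, -0.9, 10.4]
finger_gap: 0.0351
```

```bash
python3 mo.py
```

```text
first [-0.164  0.458  0.441] [-0.324 -0.775 -0.332] [-0.013 -0.002  0.016  0.002 -0.012 -0.003 -0.044]
M [-0.179  0.471  0.413 -0.367] [0.012 0.017 0.023 0.034] yaw 24.84 F [-3.1 -1.1  9.5] p [0.5697 0.086  0.2176] 34.15 [-0.17  0.46 -0.11  1.97  0.08  0.71 -1.47]
```

>>> apply_moves(motion=[0, 0, 0, 0, 0, -0.004, 255, 0, 0, 0, 0, 0, 0, 255, 0, 0, 0, 0, 0, 0, 180, 0, 0, 0, 0, 0, 0, 100, 0, 0, 0, 0, 0, 0, 100, 0, 0, 0, 0, 0, 0, 100, 0, 0, -0.012, 0, 0, 0, 100, 0, 0, -0.03, 0, 0, 0, 100, 0, 0, -0.03, 0, 0, 0, 100, 0, 0, -0.03, 0, 0, 0, 100])

```text
time: 35.4
eef_pos: [0.5695, 0.086, 0.3208]
tcp_rot: [3.142, -0.001, 0.434]
force: [0.2, -1.0, -0.5]
finger_gap: 0.0524
```

```bash
cat > ha.py <<'E'
from h import *
import sys
from scipy.optimize import minimize
for n in sys.argv[1:]:
    D=np.load(n+'.npz'); im,z,K,d,T=[D[k] for k in ('im','z','K','d','T')]
    uv,P=cloud(z,K,d,T); c=np.array([.5694,.085]); r=np.hypot(*(P[:,:2]-c).T)
    h=P[(r<.0175)&(abs(P[:,2]-.2545)<.002)][:,:2]*1000
    v=h-h.mean(0); w=np.linalg.eigh(v.T@v)[1][:,1]
    s1=P[(P[:,2]>.184)&(P[:,2]<.195)&(r>.033)&(r<.055)][:,:2]; A=s1-c; a=A@[.52,.855]>0
    print(n,len(h),'rect',cv2.minAreaRect(h.astype(np.float32)),'pca',(np.degrees(np.arctan2(w[1],w[0]))+90)%180-90,
     'sock',(lambda q:np.degrees(np.arctan2(q[1],q[0])))(s1[a].mean(0)-s1[~a].mean(0)))
E
python3 mo.py; python3 m.py w7|head -1; python3 o.py w7 .254|tail -1; python3 ha.py w4 w7
```

```text
first [ 0.08  -0.047 -0.027] [ 0.086 -0.803 -0.083] [ 0.014 -0.24  -0.008 -0.294 -0.054  0.529  0.051]
M [ 0.014 -0.065  0.007 -0.02 ] [0.073 0.03  0.025 0.06 ] yaw 24.86 F [-0.6 -0.3 -0.4] p [0.5703 0.0862 0.3211] 35.55 [-0.16  0.35 -0.12  1.86  0.05  0.93 -1.44]
[0.57026118 0.0861628  0.32114859] [ 3.14075675 -0.00366199  0.43386384] [-0.16  0.35 -0.12  1.86  0.05  0.93 -1.44] 35.55
head top z 0.25445299939035804 ((571.0672607421875, 84.38873291015625), (12.393183708190918, 27.080219268798828), 58.095054626464844) 630
w4 572 rect ((570.282470703125, 84.94017028808594), (11.860566139221191, 27.84151840209961), 58.51252365112305) pca -31.890958192681808 sock 58.864403801527736
w7 557 rect ((570.7008056640625, 84.61686706542969), (12.393157958984375, 26.21692657470703), 58.095054626464844) pca -31.460799165099473 sock 58.36909885988888
```

View pics/w7_o.png

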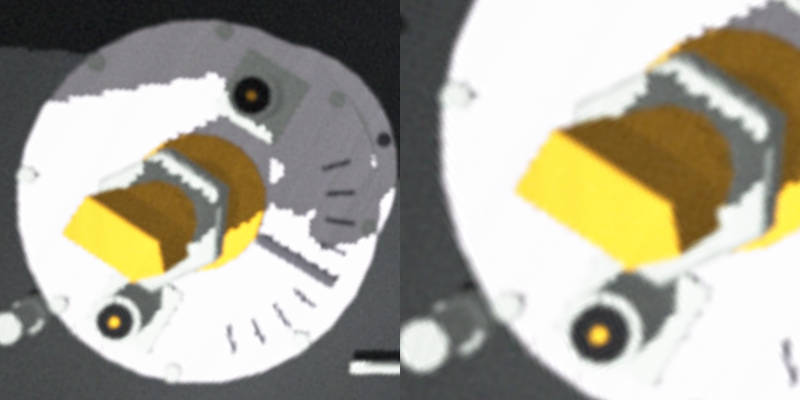

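>>> apply_moves(motion=[0, 0, 0.03, 0, 0, 0, 100, 0, 0, 0.03, 0, 0, 0, 100, 0, 0, 0.03, 0, 0, 0, 100, 0, 0, 0.012, 0, 0, 0, 100, 0, 0, 0, 0, 0, 0, 130, 0, 0, 0, 0, 0, 0, 160, 0, 0, 0, 0, 0, 0, 255, 0, 0, 0, 0, 0, 0, 255, 0, 0, 0, 0, 0, 0, 255, 0, 0, 0, 0, 0, 0, 255], newtons=20)

```text
time: 37.1
eef_pos: [0.5698, 0.0861, 0.2173]
tcp_rot: [3.141, -0.001, 0.434]
force: [1.5, -0.2, -3.6]
finger_gap: 0.0356
```

```bash
python3 mo.py
```

```text
first [ 0.071 -0.156  0.06 ] [ 0.006  0.288 -0.061] [-0.    -0.     0.001  0.001  0.001  0.002  0.   ]
M [ 0.105 -0.147  0.049 -0.061] [0.025 0.007 0.036 0.   ] yaw 24.86 F [ 0.6  0.  -1.4] p [0.5698 0.0861 0.2173] 37.25 [-0.17  0.46 -0.11  1.97  0.08  0.71 -1.47]
```

>>> apply_moves(motion=[0, 0, 0, 0, 0, 0.001, 255, 0, 0, 0, 0, 0, 0.001, 255, 0, 0, 0, 0, 0, 0.001, 255, 0, 0, 0, 0, 0, 0.001, 255, 0, 0, 0, 0, 0, 0.001, 255, 0, 0, 0, 0, 0, 0, 255, 0, 0, 0, 0, 0, 0, 255, 0, 0, 0, 0, 0, 0, 255, 0, 0, 0, 0, 0, 0, 255, 0, 0, 0, 0, 0, 0, 255])

```text
time: 38.5
eef_pos: [0.5698, 0.086, 0.2173]
tcp_rot: [3.141, -0.001, 0.429]
force: [0.1, 0.9, 5.9]
finger_gap: 0.0357
```

```bash
python3 mo.py
```

```text
first [ 0.128 -0.002  0.211] [-0.076  0.016 -0.214] [ 0.001 -0.     0.    -0.    -0.001  0.    -0.002]
M [ 0.126  0.002  0.199 -0.214] [0.008 0.018 0.01  0.   ] yaw 24.57 F [0.3 0.7 5.5] p [0.5698 0.0861 0.2173] 38.65 [-0.17  0.46 -0.11  1.97  0.08  0.71 -1.47]
```

>>> apply_moves(motion=[0, 0, 0, 0, 0, 0, 180, 0, 0, 0, 0, 0, 0, 100, 0, 0, 0, 0, 0, 0, 100, 0, 0, 0, 0, 0, 0, 100, 0, 0, -0.012, 0, 0, 0, 100, 0, 0, -0.03, 0, 0, 0, 100, 0, 0, -0.03, 0, 0, 0, 100, 0, 0, -0.02, 0, 0, 0, 100, 0, 0, 0, 0, 0, 0, 100, 0, 0, 0, 0, 0, 0, 100])

```text
time: 39.9
eef_pos: [0.5692, 0.0859, 0.3087]
tcp_rot: [-3.142, 0.0, 0.429]
force: [-0.4, -0.8, -0.3]
finger_gap: 0.0516
```

```bash
python3 mo.py; for i in 8 9; do python3 m.py w$i|head -1;done; python3 ha.py w8 w9
python3 - <<'E'
from h import *
# side-flat & rib checks by colour in ortho views
for n in ('w8','w9'):
    D=np.load(n+'.npz'); im,z,K,d,T=[D[k] for k in ('im','z','K','d','T')]
    c=np.array([.5693,.085]); a=np.radians(-31.3)
    # rib: darkest point across profiles at radii 30..50mm on the plate
    L=[]
    for r in np.linspace(.030,.052,12):
        t=a+np.linspace(-.2,.2,161); q=np.c_[c[0]+r*np.cos(t),c[1]+r*np.sin(t),np.full(161,.1715)]
        uv=proj(q,K,d,T).astype(np.float32); g=cv2.remap(im,uv[:,0],uv[:,1],cv2.INTER_LINEAR).mean(-1).ravel()
        w=np.clip(np.median(g)-g-20,0,None); 
        if w.sum()>0: ti=(w*t).sum()/w.sum(); L.append(c+r*np.array([np.cos(ti),np.sin(ti)]))
    L=np.array(L); v=cv2.fitLine(L.astype(np.float32),cv2.DIST_HUBER,0,1e-4,1e-4).ravel(); print(n,'rib line deg',np.degrees(np.arctan(v[1]/v[0])),'from axis',np.degrees(np.arctan2(*(L.mean(0)-c)[::-1])))
E
```

```text
first [-0.013  0.059  0.009] [0.009 0.015 0.003] [-0.003  0.013  0.002  0.006 -0.    -0.001 -0.002]
M [-0.006 -0.005  0.002  0.001] [0.012 0.049 0.007 0.001] yaw 24.57 F [0.3 0.3 0.1] p [0.5692 0.0859 0.3081] 40.05 [-0.16  0.36 -0.12  1.88  0.05  0.91 -1.45]
[0.56918116 0.08589121 0.30808688] [-3.14124623e+00  1.56934734e-03  4.28847345e-01] [-0.16  0.36 -0.12  1.88  0.05  0.91 -1.45] 40.05
[0.56952286 0.08600895 0.30868203] [-3.14146837e+00  4.91404541e-04  4.28915366e-01] [-0.16  0.36 -0.12  1.88  0.05  0.91 -1.45] 40.35
w8 629 rect ((571.0162963867188, 84.50626373291016), (12.252848625183105, 26.372600555419922), 58.1768684387207) pca -31.732814162036817 sock 58.420250921492006
w9 620 rect ((571.0315551757812, 84.3858642578125), (12.29834270477295, 26.294435501098633), 57.997108459472656) pca -32.307017037982746 sock 58.39782403389755
w8 rib line deg -20.660818 from axis -28.690018920760767
w9 rib line deg -20.679977 from axis -28.637505667387554
```

```bash
python3 -c "
from station import bot
print(bot.sign_off())"
```

```text
the job is handed in; nothing more can be done
None
```

I lined the pointer up with the index rib and tightened the jam nut to about 0.20 N m. One torque reading on the way went past the 0.35 limit. The job was handed in at about 40 s of the 72 s allowed.

- **Pointer:** I turned the head about 63.5° clockwise onto the rib. My last measurements put the nose at about -31.7° to -32.3° and the rib at about -31.1° to -31.6°, so they agree to within about 1°.
- **Nut:** I ran it about 183° clockwise until it hit the hard stop.
- **Over-torque:** The torque there jumped within one 4° step to about 0.37–0.41 N m. That is just past the 0.35 N m at which the nut drags the head. The head's angle before and after matches to within about 0.5°, so I saw no drag beyond measurement noise.
- **Final snug:** I released the nut, gripped it again, and brought it up gently. Torque rose from about 0.05 to 0.20 N m over 0.3° of turn, which shows it is on its stop. I let go at that load; both torque readings went back to zero with the hand clear.
- **Check that failed:** An automatic fit of the rib line from the image gave about -21° to -29°. I put that down to shadow and discarded it, relying on the coaxial sockets and the rib as seen in the pictures.
- **Bystanders:** I did not touch the other things on the bench; I did not measure them again at the end.

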